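# Turn the watered seed tray's swivel sign

## Robot

A 6-joint arm with a two-finger parallel gripper is mounted at the origin on the work surface. World frame = base frame: x ahead of the robot, y to its left, z up, the work surface at z = 0. Lengths are in m, angles in rad, forces in N, time in s.
With the tool pointing down it reaches from about 0.35 to 0.975 m from the base axis. Payload 4.9 kg.
Tool frame: the origin (TCP) lies on the front face of the gripper's body, between the roots of the fingers; the fingertips stand 73 mm ahead of it and the grasp point (between the pads) lies 54 mm ahead of it; z points along the fingers, y is the line along which they close (so a half turn about z gives the same grasp; the last joint's range is limited). The gripper opens to 85 mm and grips with 20 to 120 N. Pads are 22 mm wide; open, the fingers measure 114 mm over their backs; the gripper's body (76 mm by 85 mm) begins 54 mm behind the grasp point. The pads swing forward as they close: fully open they stand 13 mm farther back than shut.
Start: joints at [-1.452, 0.053, 1.613, -0, 1.476, -0.119], TCP at [0.147, -0.607, 0.304] pointing down, gripper open.
Joint ranges: [-3.01, 3.01], [-1.01, 2.22], [0.06, 2.58], [-1.02, 4.17], [0.09, 2.62], [-3.14, 3.14]. Speed limits (rad/s): [2.57, 2.57, 3.14, 3.14, 3.14, 3.14].

## Interface

Orientations are given as a rotation vector (axis times angle).
In Python, from station import status, imaging, order gives the robot as it stands.
- The arm moves only by the tool arm_command, never from a script. Its argument "increments" is a list of rows, each an object with "slide": the shift along the tool's x, y, z in m, a list of three; "spin": the turn about the tool's z in degrees; "gripper": the opening, from -1 (shut) to 1 (fully open). In form: [{"slide": [x, y, z], "spin": spin, "gripper": gripper}, ...]. A call has 1 to 8 rows; each row is the pose to reach, as a shift and turn from the pose commanded when the call began, along the tool's axes at that moment; what a row does not reach only later rows make up. A row lasts 1/12 s, in which the tool goes at most 41.7 mm and 7.16 degrees, less where a joint would pass 70% of its speed; a pose out of reach is approached as far as the arm can. A call with a gripper value outside its range is refused whole. The fingers move at their own pace and stop on an object; "newtons" is the grip in N (left out, the last holds). Time passes only in rows, so rows that repeat a pose let the fingers close. It gives the time, the measured TCP pose, the force, the opening and the grip force at its end, in the units of the state.
- status.get_obs(): the state, without advancing time (a new reading comes with each control period).
- imaging.get_image(name): name is "side" or "top" or "wrist"; returns a dict with "frame" (400x640x3 uint8, red, green, blue), "vfov" (degrees; the focal length in pixels is half the picture's height over the tangent of half this angle, whatever the lens; pixels are square), "cx", "cy" (the principal point, pixels), "k1" (the pictures are not rectified: a ray, as slopes to the right and down, at radius r is drawn at 1 + k1 r^2 times it, then the intrinsics apply), "view" (4x4, takes a point from world to camera coordinates); the wrist camera has in their place "mount" (4x4, takes a point from camera to tool coordinates, whose origin is the TCP and whose axes are the flange's). Camera axes: x right, y up, looking along -z (the intrinsics and any distortion apply to the point x, -y, -z); pixel columns grow to the right and rows downward; lengths in m; the calibration is good to about 2 mm. A picture is of the moment at which its call begins: read the wrist's pose just before it. There is no depth.
- order.finish_job(): hands the job in; it is judged then, once.
The state is a dict: "t": time; "q": joint angles; "dq": joint speeds; "effort": joint torques, N m; "tool_pos": TCP position; "tool_rot": TCP orientation; "contact_force": force on the tool from outside, world axes, zero at the start; "wrist_torque": the same for the moment, N m; "opening": finger opening in m; "grip_force": force on a finger pad.
Only numpy, scipy, OpenCV 4.12 (cv2) and the standard library are available. Lean on these libraries where they do the work, as an engineer would, in place of code of your own. Each camera call takes 0.05 s, during which the arm holds its last target. There are 200 camera calls.

## Task

The seed tray has just been watered, so turn its swivel sign (the one standing on the robot's side of the tray, not the one at the flower pot) half a turn, all the way round to its other stop, so that the tick side shows where the drop side showed. It turns counter-clockwise seen from above. Leave the seed tray and the pot's sign as they are.

Things in the scene. Friction and masses are not known exactly. Their poses are not given: they have to be found in the camera images.
- tray_stand: Fixed stand of the seed tray's sign: black base 100 x 100 x 12 mm with an upright 12 mm steel post, the sign's pivot. Origin: centre of the base's underside, on the pivot; z up. Its front, -x, points roughly to the robot. About 17 cm from the tray's middle, on the robot's side. Its sign: white upright plate 120 mm wide, 6 mm thick, centred on the pivot, from 65 to 145 mm above the bench.
- tray_sign (a joint): Angle of that sign, rad, counter-clockwise seen from above, hard stops at 0 and 3.14; starts at 0 to 0.5. At 0 the plate lies along the stand's y axis, its drop side (two black drops) to the front, -x; at 3.14 its tick side (two black ticks) faces front. A 16 mm sleeve runs up its middle to 150 mm. Turns lightly (0.03 N m), stays where left.
- seed_tray: Loose grey seed tray of 3 x 4 cells with dark mix and seedlings, 150 (x) x 200 (y) x 55 mm high, about 0.9 kg. Origin: centre of its underside. It stands behind its sign as seen from the robot; to be left alone.
- pot_sign_edge (a point): Upper corner (60 mm from the pivot, 145 mm above the bench) of the other sign, which is alike but stands on the robot's side of the black nursery pot (136 mm across, 105 mm high). To be left as it is.
There are look-alikes about, which are no part of the job. What is shaped like the tray_stand but orange is not meant.

How it is judged:
At the end, for the whole second after the job is handed in: The seed tray's sign has been turned to within 12 degrees of its second stop (joint above 2.92) with its tick side to the stand's front, and is at rest; the seed tray and the end of the pot's sign are within 20 mm of where they started (value of joint tray_sign above 2.9216 rad and velocity of joint tray_sign between -0.1 and 0.1 rad/s and distance of each of seed_tray, pot_sign_edge from where it was at the start of the episode below 0.02 m); the robot touches nothing.
It fails at once if the pot's sign is turned (its end moves more than 20 mm) (distance of pot_sign_edge from where it was at the start of the episode above 0.02 m).
It fails at once if the seed tray is shoved more than 20 mm (distance of seed_tray from where it was at the start of the episode above 0.02 m).
It also fails if it takes over 38 s, if anything falls off the work surface, if the arm or the gripper's body presses on something with over 40 N, if the wrist force passes 120 N, or if a joint passes its speed limit or range.

## Working session

There is one attempt and no reset: what is moved stays moved. The work goes in short steps, Python scripts to look and compute and a tool call to move; the robot and the scene stay as the last step left them, time stands still between calls to the robot, and variables do not carry over. Pictures are saved under pics/ and viewed, at most 10 in all, crops included, and the job is handed in when it is done.

Besides the shell and the picture viewer there is one more tool, called after "Call:" in YAML: its name, and indented under it one key for each argument. arm_command: Moves the arm, as the interface text tells. Its arguments: {"type":"object","properties":{"increments":{"type":"array","items":{"type":"object","properties":{"slide":{"type":"array","items":{"type":"number"}},"spin":{"type":"number"},"gripper":{"type":"number"}}}},"newtons":{"type":"number"}},"required":["increments"]}

```bash
mkdir -p pics; cat > h.py <<'E'
import numpy as np, cv2
from station import status, imaging, order
from scipy.spatial.transform import Rotation as R
def cam(name):
    o=status.get_obs(); d=imaging.get_image(name)
    if 'view' in d: c2w=np.linalg.inv(np.array(d['view']))
    else:
        T=np.eye(4);T[:3,:3]=R.from_rotvec(o['tool_rot']).as_matrix();T[:3,3]=o['tool_pos'];c2w=T@np.array(d['mount'])
    d['c2w']=c2w; d['f']=200/np.tan(np.radians(d['vfov'])/2); return d
def ray(d,u,v):
    K=np.array([[d['f'],0,d['cx']],[0,d['f'],d['cy']],[0,0,1]])
    p=cv2.undistortPoints(np.array([[[u,v]]],float),K,np.array([d['k1'],0,0,0.]))[0,0]
    r=d['c2w'][:3,:3]@np.array([p[0],-p[1],-1]); return d['c2w'][:3,3],r/np.linalg.norm(r)
def onz(d,u,v,z):
    o,r=ray(d,u,v); return o+r*(z-o[2])/r[2]
def tri(rays):
    A=sum(np.eye(3)-np.outer(r,r) for o,r in rays); b=sum((np.eye(3)-np.outer(r,r))@o for o,r in rays); return np.linalg.solve(A,b)
def proj(d,P):
    p=np.linalg.inv(d['c2w'])@np.r_[P,1]; x,y=p[0]/-p[2],-p[1]/-p[2]; s=1+d['k1']*(x*x+y*y)
    return d['cx']+d['f']*x*s,d['cy']+d['f']*y*s
def save(d,n,s=1,c=None):
    im=d['frame'][...,::-1]
    if c: im=im[c[1]:c[3],c[0]:c[2]]
    cv2.imwrite('pics/'+n,cv2.resize(im,None,fx=s,fy=s,interpolation=cv2.INTER_CUBIC))
E
python3 - <<'E'
from h import *
import pickle
for n in ['top','side']:
    d=cam(n); save(d,n+'0.png',1.25); pickle.dump(d,open(n+'.pkl','wb')); print(n,d['c2w'].round(3).tolist(),d['k1'],d['f'])
print(status.get_obs())
E
```

```text
top [[0.008, 0.981, -0.193, 0.354], [-1.0, 0.012, 0.02, 0.064], [0.022, 0.193, 0.981, 1.198], [0.0, 0.0, 0.0, 1.0]] -0.12789365592887578 514.4700056349087
side [[-0.963, 0.129, -0.238, 0.382], [-0.27, -0.51, 0.817, 0.654], [-0.016, 0.851, 0.526, 0.488], [0.0, 0.0, 0.0, 1.0]] -0.04822942094725097 375.30396450354624
{'t': 0.1, 'q': array([-1.45198070e+00,  5.33152101e-02,  1.61418498e+00,  1.18547850e-05,
        1.47601659e+00, -1.18995699e-01]), 'dq': array([-0.00078705, -0.00159777, -0.00347889,  0.00059593,  0.00026271,
        0.00084934]), 'effort': array([ 7.96509339e-04, -3.94902527e+01, -3.71361673e+01, -1.06565162e-04,
        3.89734312e-03, -6.40576147e-06]), 'tool_pos': array([ 0.14718779, -0.60696723,  0.30275382]), 'tool_rot': array([-3.11749968e+00, -3.72443514e-01, -1.87967849e-05]), 'contact_force': array([-0.09255285,  0.23684788,  0.53780664]), 'wrist_torque': array([-0.00300552, -0.00538591,  0.07381613]), 'grip_force': 0.0, 'opening': 0.08515962341666893}
```

View pics/top0.png

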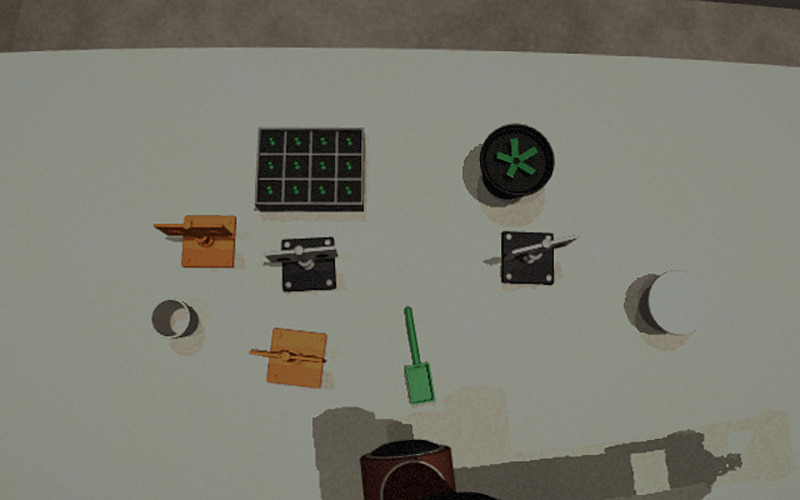

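View pics/side0.png

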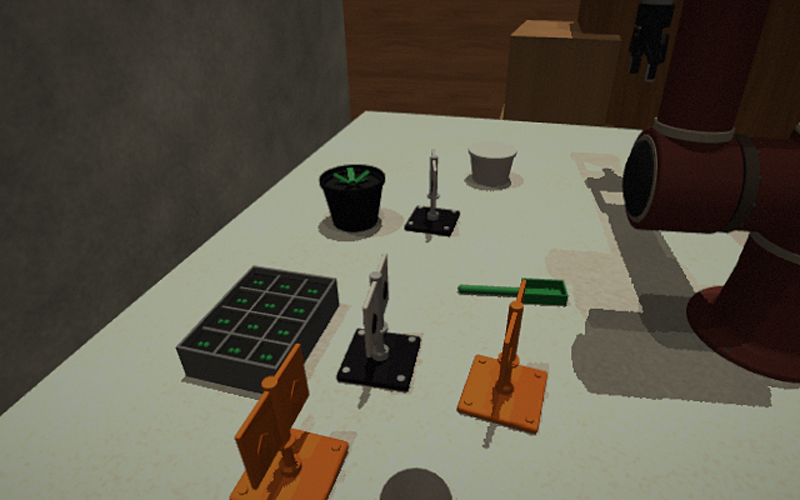

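Top view (800 px scale): seed tray (310,168), pot (516,160). There are four look-alike stands. The black base at (308,264) in front of the tray is the target. The black one at (527,258) is the pot's sign, and the orange ones at (208,240) and (297,357) are not meant. I'll confirm with an enlarged crop and measure.

```bash
python3 - <<'E'
from h import *
import pickle
t=pickle.load(open('top.pkl','rb'));s=pickle.load(open('side.pkl','rb'))
a=cv2.resize(t['frame'][150:320,110:310],None,fx=4,fy=4,interpolation=cv2.INTER_CUBIC)[:,:,::-1]
b=cv2.resize(s['frame'][190:330,250:370],None,fx=4,fy=4,interpolation=cv2.INTER_CUBIC)[:,:,::-1]
im=np.zeros((680,1290,3),np.uint8);im[:,:800]=a;im[:560,805:1285]=b
im=cv2.resize(np.clip(im*1.6,0,255).astype(np.uint8),None,fx=.62,fy=.62);cv2.imwrite('pics/crop.png',im);print(im.shape)
E
```

```text
(422, 800, 3)
```

View pics/crop.png

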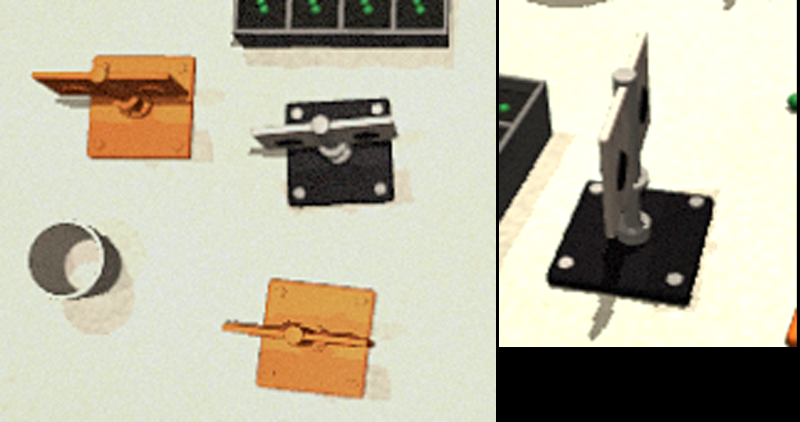

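The crop shows the black stand (left panel, base centre at about (338,150)) between the tray and the robot. It has a white plate with black drops facing the robot, so it is the target. The sleeve top is at (320,125).

```bash
python3 - <<'E'
from h import *
import pickle
t=pickle.load(open('top.pkl','rb'));s=pickle.load(open('side.pkl','rb'))
T=lambda x,y:(110+x/2.48,150+y/2.48); S=lambda x,y:(250+(x-499)/2.48,190+y/2.48)
pr=lambda n,p:print(n,np.round(p,3))
pr('sleeve',tri([ray(t,*T(320,124)),ray(s,*S(624,76))]))
pr('sleeve z150',onz(t,*T(320,124),.15))
c=[onz(t,*T(*p),.012) for p in [(295,112),(377,104),(299,192),(380,188)]]
pr('screws',c);pr('ctr',np.mean(c,0)); e=c[0]-c[1]+c[2]-c[3];print('base yaw (y axis dir)',np.degrees(np.arctan2(-e[0],e[1])))
for n,a,b in[('left end',(253,134),(602,140)),('right end',(394,120),(645,37))]:
    pr(n,tri([ray(t,*T(*a)),ray(s,*S(*b))]));pr(' z145',onz(t,*T(*a),.145))
g=lambda n,x,y,z:pr(n,onz(t,x/1.25,y/1.25,z))
g('tray fl',257,205,.055);g('tray fr',364,205,.055)
g('orangeB ctr z150',288,356,.15);g('oB left',250,351,.145);g('oB right',326,360,.145)
g('oA sleeve',204,228,.15) if 0 else pr('oA',onz(t,*T(100,70),.15));pr('oA r',onz(t,*T(185,92),.065));pr('oA rtop',onz(t,*T(170,77),.145))
g('pot',516,155,.105);g('potsleeve',546,243,.15);g('shovel',408,310,.02)
g('pot pl',514,250,.145);g('pot pr',578,237,.145)
E
```

```text
sleeve [0.548 0.204 0.149]
sleeve z150 [0.546 0.203 0.15 ]
screws [[0.583 0.246 0.012]
 [0.591 0.168 0.012]
 [0.506 0.239 0.012]
 [0.511 0.163 0.012]]
ctr [0.548 0.204 0.012]
base yaw (y axis dir) 5.000452098477102
left end [0.541 0.261 0.144]
 z145 [0.538 0.26  0.145]
right end [0.554 0.143 0.139]
 z145 [0.551 0.142 0.145]
tray fl [0.647 0.296 0.055]
tray fr [0.649 0.099 0.055]
orangeB ctr z150 [0.372 0.215 0.15 ]
oB left [0.379 0.278 0.145]
oB right [0.367 0.154 0.145]
oA [0.59  0.393 0.15 ]
oA r [0.59  0.339 0.065]
oA rtop [0.586 0.333 0.145]
pot [ 0.733 -0.174  0.105]
potsleeve [ 0.563 -0.21   0.15 ]
shovel [0.461 0.017 0.02 ]
pot pl [ 0.551 -0.156  0.145]
pot pr [ 0.575 -0.268  0.145]
```

Measured: pivot at (0.547, 0.204), stand yaw about 4.7°, joint angle about 0.03. The left (+y) half must swing towards the robot. The plan is to shut the fingers, lower them behind the left half, and sweep round the pivot.

Call:
arm_command:
  increments:
    - {"slide": [0.617, -0.728, 0], "spin": 0, "gripper": -1}
    - {"slide": [0.617, -0.728, 0], "spin": 0, "gripper": -1}
    - {"slide": [0.617, -0.728, 0], "spin": 0, "gripper": -1}
    - {"slide": [0.617, -0.728, 0], "spin": 0, "gripper": -1}
    - {"slide": [0.617, -0.728, 0], "spin": 0, "gripper": -1}
    - {"slide": [0.617, -0.728, 0], "spin": 0, "gripper": -1}
    - {"slide": [0.617, -0.728, 0], "spin": 0, "gripper": -1}
    - {"slide": [0.617, -0.728, 0], "spin": 0, "gripper": -1}

```text
t: 0.77
tool_pos: [0.297, -0.3075, 0.3034]
tool_rot: [-3.119, -0.371, 0.0]
contact_force: [0.8, -0.7, 0.0]
opening: 0.0001
grip_force: 0.0
```

Call:
arm_command:
  increments:
    - {"slide": [0.401, -0.473, 0], "spin": 0, "gripper": -1}
    - {"slide": [0.401, -0.473, 0], "spin": 0, "gripper": -1}
    - {"slide": [0.401, -0.473, 0], "spin": 0, "gripper": -1}
    - {"slide": [0.401, -0.473, 0], "spin": 0, "gripper": -1}
    - {"slide": [0.401, -0.473, 0], "spin": 0, "gripper": -1}
    - {"slide": [0.401, -0.473, 0], "spin": 0, "gripper": -1}
    - {"slide": [0.401, -0.473, 0], "spin": 0, "gripper": -1}
    - {"slide": [0.401, -0.473, 0], "spin": 0, "gripper": -1}

```text
t: 1.43
tool_pos: [0.4466, -0.0094, 0.3037]
tool_rot: [3.119, 0.373, 0.0]
contact_force: [0.4, -1.8, -0.1]
opening: 0.0001
grip_force: 0.0
```

Call:
arm_command:
  increments:
    - {"slide": [0.185, -0.218, 0], "spin": 0, "gripper": -1}
    - {"slide": [0.185, -0.218, 0], "spin": 0, "gripper": -1}
    - {"slide": [0.185, -0.218, 0], "spin": 0, "gripper": -1}
    - {"slide": [0.185, -0.218, 0], "spin": 0, "gripper": -1}
    - {"slide": [0.185, -0.218, 0], "spin": 0, "gripper": -1}
    - {"slide": [0.185, -0.218, 0], "spin": 0, "gripper": -1}
    - {"slide": [0.185, -0.218, 0], "spin": 0, "gripper": -1}
    - {"slide": [0.185, -0.218, 0], "spin": 0, "gripper": -1}

```text
t: 2.1
tool_pos: [0.5758, 0.2486, 0.3021]
tool_rot: [-3.117, -0.38, 0.002]
contact_force: [-0.5, -0.5, -0.9]
opening: -0.0002
grip_force: 0.0
```

```bash
python3 - <<'E'
from h import *
d=cam('wrist');save(d,'w1.png');o=status.get_obs();print(o['t'],o['tool_pos'],o['tool_rot'],np.round(d['mount'],3).tolist())
for P in [(.547,.204,.15),(.541,.263,.145),(.553,.144,.145)]:print(proj(d,np.array(P)))
E
```

```text
2.15 [0.57505984 0.24632308 0.30222645] [ 3.11844768  0.3783451  -0.00397798] [[-0.001, 0.961, 0.276, 0.071], [1.0, 0.001, 0.0, -0.001], [-0.0, 0.276, -0.961, -0.069], [0.0, 0.0, 0.0, 1.0]]
(np.float64(363.5688626638327), np.float64(261.9181350496487))
(np.float64(282.8723043214508), np.float64(248.56501871054803))
(np.float64(440.8515137741957), np.float64(268.6986548189151))
```

View pics/w1.png

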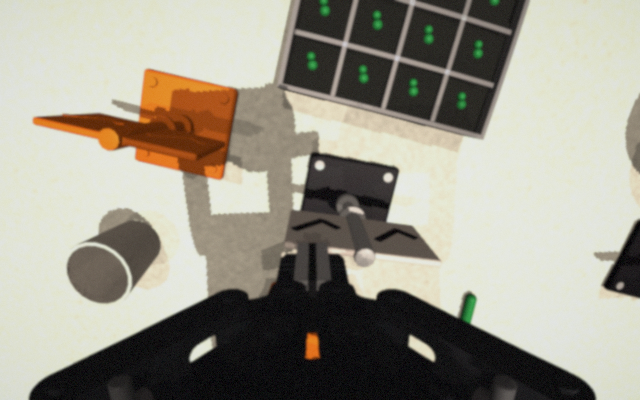

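The wrist view shows the sleeve top at (365,258), which matches the predicted (364,262). The tick side faces the tray, and the shut fingers at (312,255) are over the tray side of the plate's left half. Descending.

Call:
arm_command:
  increments:
    - {"slide": [0, 0, 0.04], "spin": 0, "gripper": -1}
    - {"slide": [0, 0, 0.075], "spin": 0, "gripper": -1}
    - {"slide": [0, 0, 0.1], "spin": 0, "gripper": -1}
    - {"slide": [0, 0, 0.114], "spin": 0, "gripper": -1}
    - {"slide": [0, 0, 0.114], "spin": 0, "gripper": -1}
    - {"slide": [0, 0, 0.114], "spin": 0, "gripper": -1}

```text
t: 2.65
tool_pos: [0.5747, 0.2432, 0.19]
tool_rot: [3.119, 0.371, -0.001]
contact_force: [-0.1, 0.0, -0.2]
opening: -0.0002
grip_force: 0.0
```

```bash
python3 - <<'E'
from h import *
o=status.get_obs();p=o['tool_pos'];M=R.from_rotvec(o['tool_rot']).as_matrix();print(o['t'],p,o['contact_force'])
piv=np.array([.547,.204])
for k,j in enumerate(range(0,193,8)):
    j=min(j,180); th=np.radians(90+4.7+j-0); u=np.array([np.cos(th),np.sin(th)]);n=np.array([-u[1],u[0]])
    P=piv+.045*u-.016*n; print(j,P.round(3),(M.T@np.r_[P-p[:2],0]).round(3)[:2])
E
```

```text
2.65 [0.57466776 0.24316228 0.18997177] [-0.09183202  0.01408833 -0.22174206]
0 [0.559 0.25 ] [-0.013 -0.01 ]
8 [0.553 0.251] [-0.019 -0.013]
16 [0.546 0.252] [-0.026 -0.015]
24 [0.539 0.251] [-0.032 -0.016]
32 [0.533 0.25 ] [-0.039 -0.016]
40 [0.527 0.247] [-0.046 -0.015]
48 [0.521 0.244] [-0.052 -0.013]
56 [0.516 0.24 ] [-0.058 -0.011]
64 [0.511 0.235] [-0.064 -0.007]
72 [0.507 0.23 ] [-0.069 -0.003]
80 [0.504 0.224] [-0.073  0.002]
88 [0.501 0.218] [-0.077  0.007]
96 [0.5   0.211] [-0.08   0.013]
104 [0.499 0.205] [-0.082  0.02 ]
112 [0.5   0.198] [-0.084  0.026]
120 [0.501 0.192] [-0.084  0.033]
128 [0.503 0.185] [-0.083  0.039]
136 [0.506 0.179] [-0.082  0.046]
144 [0.51  0.174] [-0.079  0.052]
152 [0.515 0.169] [-0.076  0.058]
160 [0.52  0.165] [-0.072  0.063]
168 [0.525 0.161] [-0.067  0.068]
176 [0.532 0.159] [-0.062  0.072]
180 [0.535 0.158] [-0.059  0.074]
180 [0.535 0.158] [-0.059  0.074]
```

Call:
arm_command:
  increments:
    - {"slide": [-0.013, -0.01, 0], "spin": 0, "gripper": -1}
    - {"slide": [-0.019, -0.013, 0], "spin": 0, "gripper": -1}
    - {"slide": [-0.026, -0.015, 0], "spin": 0, "gripper": -1}
    - {"slide": [-0.032, -0.016, 0], "spin": 0, "gripper": -1}
    - {"slide": [-0.039, -0.016, 0], "spin": 0, "gripper": -1}
    - {"slide": [-0.046, -0.015, 0], "spin": 0, "gripper": -1}
    - {"slide": [-0.052, -0.013, 0], "spin": 0, "gripper": -1}
    - {"slide": [-0.058, -0.011, 0], "spin": 0, "gripper": -1}

```text
t: 3.32
tool_pos: [0.5153, 0.2405, 0.19]
tool_rot: [-3.119, -0.373, -0.0]
contact_force: [1.3, -0.0, -0.3]
opening: -0.0001
grip_force: 0.5
```

```bash
python3 - <<'E'
from h import *
o=status.get_obs();print(o['t'],o['tool_pos'],o['contact_force'])
d=cam('top');save(d,'top1.png',4,(150,140,310,280))
E
```

```text
3.3167 [0.51531642 0.24052779 0.19000875] [ 1.2500143  -0.04052099 -0.32369037]
```

View pics/top1.png

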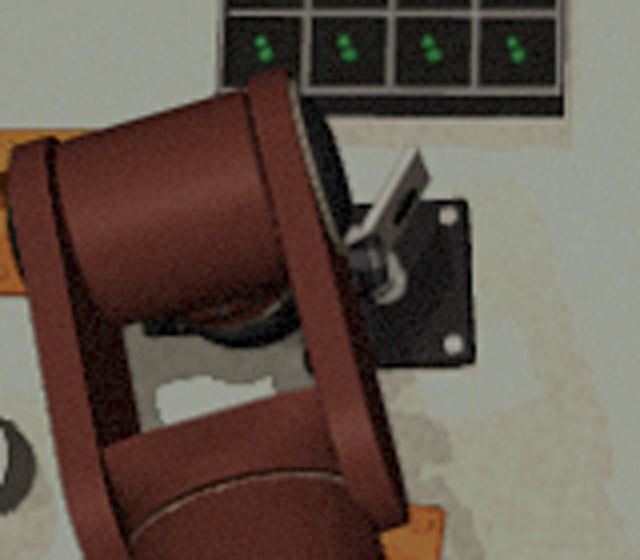

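The plate's free half now points up-right, from (365,245) to (420,155), so it has turned about 56° as intended. Continuing.

Call:
arm_command:
  increments:
    - {"slide": [-0.006, 0.004, 0], "spin": 0, "gripper": -1}
    - {"slide": [-0.011, 0.008, 0], "spin": 0, "gripper": -1}
    - {"slide": [-0.015, 0.013, 0], "spin": 0, "gripper": -1}
    - {"slide": [-0.019, 0.018, 0], "spin": 0, "gripper": -1}
    - {"slide": [-0.022, 0.024, 0], "spin": 0, "gripper": -1}
    - {"slide": [-0.024, 0.031, 0], "spin": 0, "gripper": -1}
    - {"slide": [-0.026, 0.037, 0], "spin": 0, "gripper": -1}
    - {"slide": [-0.026, 0.044, 0], "spin": 0, "gripper": -1}

```text
t: 4.03
tool_pos: [0.5007, 0.1913, 0.1898]
tool_rot: [-3.119, -0.372, 0.001]
contact_force: [0.6, 0.3, -0.8]
opening: 0.0001
grip_force: 0.5
```

Call:
arm_command:
  increments:
    - {"slide": [0.001, 0.006, 0], "spin": 0, "gripper": -1}
    - {"slide": [0.002, 0.013, 0], "spin": 0, "gripper": -1}
    - {"slide": [0.005, 0.019, 0], "spin": 0, "gripper": -1}
    - {"slide": [0.008, 0.025, 0], "spin": 0, "gripper": -1}
    - {"slide": [0.012, 0.03, 0], "spin": 0, "gripper": -1}
    - {"slide": [0.017, 0.035, 0], "spin": 0, "gripper": -1}
    - {"slide": [0.02, 0.038, 0], "spin": 0, "gripper": -1}
    - {"slide": [0.02, 0.038, 0], "spin": 0, "gripper": -1}

```text
t: 4.7
tool_pos: [0.5302, 0.1592, 0.1899]
tool_rot: [3.119, 0.372, 0.0]
contact_force: [-0.5, 0.4, 0.2]
opening: 0.0002
grip_force: 0.0
```

```bash
python3 - <<'E'
from h import *
o=status.get_obs();print(o['t'],o['tool_pos'],o['contact_force'])
d=cam('top');a=d['frame'][140:280,150:310]
s=cam('side');b=s['frame'][170:330,220:400]
im=np.zeros((480,1030,3),np.uint8);im[:420,:480]=cv2.resize(a,None,fx=3,fy=3)[...,::-1];im[:,490:1030]=cv2.resize(b,None,fx=3,fy=3)[...,::-1]
cv2.imwrite('pics/c2.png',cv2.resize(np.clip(im*1.5,0,255).astype(np.uint8),None,fx=.77,fy=.77))
E
```

```text
4.7 [0.53024548 0.15917012 0.18993613] [-0.53787362  0.44942915  0.15014029]
```

View pics/c2.png

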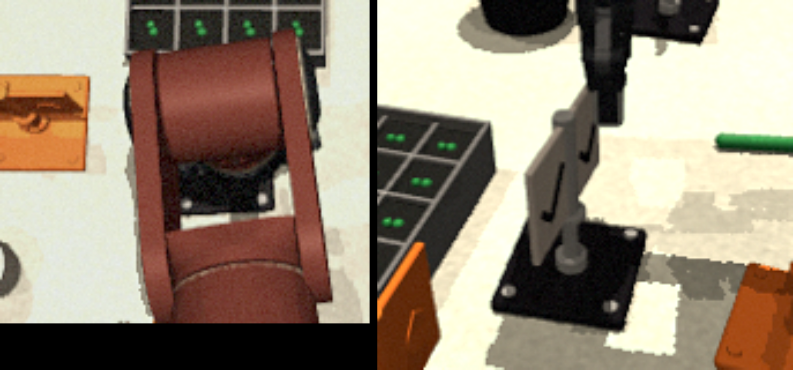

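The side view shows the ticks facing the robot, with the fingers at (605,110) just in front of the plate. I'll nudge it the last few degrees toward the stop.

Call:
arm_command:
  increments:
    - {"slide": [0.001, 0, 0], "spin": 0, "gripper": -1}
    - {"slide": [0.002, 0, 0], "spin": 0, "gripper": -1}
    - {"slide": [0.003, 0.001, 0], "spin": 0, "gripper": -1}
    - {"slide": [0.004, 0.001, 0], "spin": 0, "gripper": -1}
    - {"slide": [0.005, 0.001, 0], "spin": 0, "gripper": -1}
    - {"slide": [0.006, 0.001, 0], "spin": 0, "gripper": -1}
    - {"slide": [0.006, 0.001, 0], "spin": 0, "gripper": -1}
    - {"slide": [0.006, 0.001, 0], "spin": 0, "gripper": -1}

```text
t: 5.47
tool_pos: [0.5355, 0.1602, 0.1899]
tool_rot: [-3.119, -0.373, -0.0]
contact_force: [-0.0, -0.8, -0.3]
opening: -0.0001
grip_force: 0.1
```

Call:
arm_command:
  increments:
    - {"slide": [0.001, 0, 0], "spin": 0, "gripper": -1}
    - {"slide": [0.002, 0, 0], "spin": 0, "gripper": -1}
    - {"slide": [0.003, 0.001, 0], "spin": 0, "gripper": -1}
    - {"slide": [0.003, 0.001, 0], "spin": 0, "gripper": -1}

```text
t: 5.8
tool_pos: [0.5374, 0.1603, 0.1898]
tool_rot: [-3.118, -0.373, 0.007]
contact_force: [-6.9, 1.0, 4.7]
opening: 0.0006
grip_force: 3.5
```

The force has risen to about 7 N, so the sign is at its stop. Backing off and going up, then clear.

Call:
arm_command:
  increments:
    - {"slide": [-0.02, -0.005, 0], "spin": 0, "gripper": -1}
    - {"slide": [-0.03, -0.007, 0], "spin": 0, "gripper": -1}
    - {"slide": [-0.03, -0.007, -0.04], "spin": 0, "gripper": -1}
    - {"slide": [-0.03, -0.007, -0.08], "spin": 0, "gripper": -1}
    - {"slide": [-0.03, -0.007, -0.11], "spin": 0, "gripper": -1}
    - {"slide": [-0.04, 0.03, -0.11], "spin": 0, "gripper": -1}
    - {"slide": [-0.05, 0.07, -0.11], "spin": 0, "gripper": -1}
    - {"slide": [-0.06, 0.11, -0.11], "spin": 0, "gripper": -1}

```text
t: 6.47
tool_pos: [0.5063, 0.0382, 0.3014]
tool_rot: [3.118, 0.377, 0.006]
contact_force: [0.2, 0.2, 0.1]
opening: -0.0002
grip_force: 0.0
```

Call:
arm_command:
  increments:
    - {"slide": [0, 0.04, 0], "spin": 0, "gripper": -1}
    - {"slide": [0, 0.08, 0], "spin": 0, "gripper": -1}
    - {"slide": [0, 0.12, 0], "spin": 0, "gripper": -1}
    - {"slide": [0, 0.12, 0], "spin": 0, "gripper": -1}
    - {"slide": [0, 0.12, 0], "spin": 0, "gripper": -1}

```text
t: 6.88
tool_pos: [0.5346, -0.0797, 0.2999]
tool_rot: [-3.12, -0.367, -0.001]
contact_force: [0.5, 1.7, 0.3]
opening: -0.0005
grip_force: 0.0
```

```bash
python3 - <<'E'
from h import *
o=status.get_obs();print(o['t'],o['tool_pos'],o['contact_force'])
d=cam('top');save(d,'top3.png',1.25)
s=cam('side');save(s,'side3.png',3,(220,170,400,330))
E
```

```text
6.8833 [ 0.53457466 -0.07966669  0.29991274] [0.53074768 1.69829565 0.29564893]
```

View pics/top3.png

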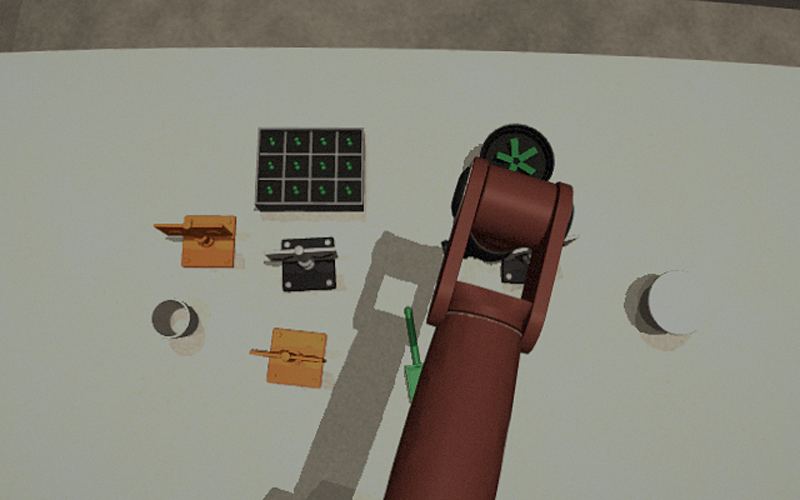

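View pics/side3.png

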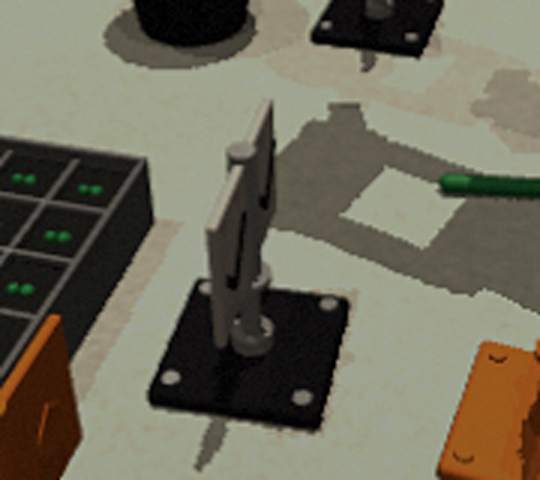

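The sign lies along the stand from (265,259) to (337,254), at its stop with the ticks to the front. The tray and the pot's sign are where they were, and the arm is clear. Handing in.

```bash
python3 -c "
from station import order
print(order.finish_job())"
```

```text
the job is handed in; nothing more can be done
None
```

I turned the seed tray's sign to its second stop, so the tick side now faces the robot. In the last pictures the tray and the pot's sign look unmoved and the arm is clear. The job is handed in, and the hand-in gave no verdict.

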